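Open the filter box of a bench vacuum line

ROBOT

A 7-joint arm with a two-finger parallel gripper is mounted at the origin on the work surface. World frame = base frame: x ahead of the robot, y to its left, z up, the work surface at z = 0. Lengths are in m, angles in rad, forces in N, time in s.
With the tool pointing down it reaches from about 0.425 to 0.95 m from the base axis. Payload 4.7 kg.
Tool frame: the origin (TCP) lies between the finger pads; the fingertips stand 25 mm ahead of it and the grasp point (between the pads) lies 6 mm ahead of it; x points along the fingers, z is the direction in which the jaws open and shut, and the axes are right-handed (so a half turn about x gives the same grasp; the last joint's range is limited). The gripper opens to 85 mm and grips with 20 to 120 N. Pads are 22 mm wide; open, the fingers measure 114 mm over their backs; the gripper's body (76 mm by 85 mm) begins 54 mm behind the grasp point. The pads swing forward as they close: fully open they stand 13 mm farther back than shut.
Start: joints at [1.097, 0.469, -0.049, 1.532, 0.024, 1.141, -0.082], TCP at [0.29, -0.609, 0.256] pointing down, gripper open.
Joint ranges: [-2.59, 2.59], [-0.33, 1.99], [-1.39, 1.29], [0.1, 2.45], [-1.04, 4.18], [0.21, 1.99], [-2.66, 2.66]. Speed limits (rad/s): [2.57, 2.57, 3.14, 3.14, 3.14, 3.14, 3.14].

INTERFACE

Orientations are given as a 3x3 rotation matrix whose columns are the frame's x, y, z axes.
In Python, from rig import * gives the robot as it stands. Calls block until the motion is done:
- movep(position, orientation): joint-space move of the TCP to a pose.
- move_l(position, attitude=None, feed=0.15, until_force=None): straight line of the TCP; attitude=None keeps the orientation; feed is the mean speed in m/s. With until_force (N) it stops when the force on the tool has changed by that much, and returns True; else False.
- move_joints(angles): joint-space move.
- command_gripper(opening, newtons=None): finger opening in m; newtons is the grip in N (None keeps the last); returns when the fingers have stopped.
- sleep(seconds).
- inverse_kinematics(position, orientation): joint angles nearest the present ones, or None.
- sense(): the state.
- camera(name): name is "scene" or "top"; returns (picture, depth): 400x640x3 uint8, red, green, blue; 400x640 float32, m along the optical axis (not along the pixel's ray), 0 where there is no reading.
- camera_params(name): a dict with "K" (3x3 intrinsics, pixels), "position" and "rotation" of the camera in the world. Camera axes: x right, y down, z forward; pixel columns grow to the right and rows downward; lengths in m; the calibration is good to about 2 mm. A picture is of the moment at which its call begins. camera_params takes no time and is no camera call.
A pose or a line that the arm cannot do raises Unreachable and nothing moves.
- finish_job(): hands the job in, once; it reports no verdict.
The state is a dict: "time_s": time; "joint_pos": joint angles; "qd": joint speeds; "joint_efforts": joint torques, N m; "position": TCP position; "tcp_rot": TCP orientation; "wrist_force": force on the tool from outside, world axes, zero at the start; "ft_torque": the same for the moment, N m; "finger_gap": finger opening in m.
Only numpy, scipy, OpenCV 4.12 (cv2) and the standard library are available. Lean on these libraries where they do the work, as an engineer would, in place of code of your own. Each camera call takes 0.05 s, during which the arm holds its last target.

TASK

Open the filter box on the lab bench for a filter check: with the fingertips press the snap tab in front of the cover all the way in, where it stays, and then push the released cover by its rib along the guides, off its seat, until the filter opening is completely uncovered. Do not lift the cover: leave it lying flat between the guides with the tab still in, and do not disturb the bottle, the beaker or the tube rack.

Things in the scene. Friction and masses are not known exactly. Their poses are not given: they have to be found in the camera images.
- filter_box: Grey filter box fixed to the bench, 220 (x) x 124 (y) mm, deck 52 mm and guides 64 mm above the bench. Origin: centre of its underside; +x is the way the cover slides off, z up. Guides run along x, 88 mm apart inside, closed by a back wall (inner face x = -98 mm) and an end stop (x = +97 mm), all 64 mm high. Cover runners lie 56 mm above the bench, at y +-30 to +-44 mm.
- opening (a point): Centre of the filter opening in the deck, at x = -50 mm, y = 0 of the filter box, 52 mm above the bench: 70 (x) x 60 (y) mm with a white pleated filter in it, hidden under the cover at the start. It is completely uncovered once the cover's origin is at x = +30 mm of the filter box.
- cover: Loose flat white plastic cover, 90 (x) x 84 (y) x 8 mm, about 0.16 kg, on the runners, 2 mm play to each guide. Origin: centre of its underside, 56 mm above the bench; starts at x = -50 mm, y = 0 (+-1 mm) of the filter box, axes parallel to it, and meets the end stop at x = +52 mm. Its top, 64 mm above the bench, carries a cross rib. With the tab in it slides with 1 to 3 N.
- rib_top (a point): Centre of the top of the cover's upright rib, 78 mm above the bench; axes as the cover's. The rib is 12 mm (x) x 50 mm (y) x 14 mm high and stands 15 mm towards +x from the cover's centre. Push on its -x face.
- tab_top (a point): Centre of the top face of the snap tab, a white plastic block 38 (x) x 26 (y) mm with fine black grip lines, at x = 18 mm, y = 0 of the filter box, 4 mm in front (+x) of the cover. Up, its top is 66 mm above the bench and it blocks the cover; fully in, 54 mm, and the cover slides over it. Press straight down.
- snap_tab (a joint): How far the snap tab is pressed straight down, m: 0 up (starts between 0 and 0.0015), 0.012 fully in. It moves with about 3 N and stays where it is left; it has no spring.
- amber_bottle: Bystander: amber glass bottle, 56 mm across, 115 mm high; origin at the centre of its underside.
- beaker: Bystander: glass beaker, about 66 mm across, 85 mm high; origin at the centre of its underside.
- tube_rack: Bystander: orange tube rack, 150 (x) x 56 (y) mm, with blue-capped tubes up to 95 mm high; origin at the centre of its underside.

How it is judged:
By the outcome, as a careful person would: the job done as asked, in the order asked, and still so for the second after the job is handed in, with the robot touching nothing.
It also fails if it takes over 38 s, if anything falls off the work surface, if the arm or the gripper's body presses on something with over 40 N, if the wrist force passes 120 N, or if a joint passes its speed limit or range.

## Working session

There is one attempt and no reset: what is moved stays moved. The work goes in short steps, each a Python script; the robot and the scene stay as the last script left them, time stands still between calls to the robot, and variables do not carry over. Pictures are saved under pics/ and viewed, and the job is handed in when it is done.

```bash
mkdir -p pics; ls
python3 - <<'E'
from rig import *
import cv2,numpy as np
s=sense();print(s['time_s'],s['position'],s['tcp_rot'],s['finger_gap'])
for n in("scene","top"):
    p,d=camera(n);cv2.imwrite(f"pics/{n}0.png",p[:,:,::-1]);np.savez(f"{n}0.npz",p=p,d=d);print(n,camera_params(n))
E
```

```text
pics
0.0 [ 0.29019188 -0.60883215  0.25523706] [[-9.31772052e-04  9.02713071e-01  4.30242075e-01]
 [ 1.76454276e-03  4.30243076e-01 -9.02711350e-01]
 [-9.99998009e-01 -8.19406686e-05 -1.99376429e-03]] 0.08554744421944746
scene {'K': array([[362.01291237,   0.        , 316.0732782 ],
       [  0.        , 362.01291237, 197.08799778],
       [  0.        ,   0.        ,   1.        ]]), 'position': array([0.9323499 , 0.53421857, 0.46796201]), 'rotation': array([[-0.8124299 ,  0.32285937, -0.48550951],
       [ 0.58302692,  0.45856326, -0.67067082],
       [ 0.00610446, -0.82793814, -0.56078621]])}
top {'K': array([[494.71569507,   0.        , 319.46830967],
       [  0.        , 494.71569507, 186.08926607],
       [  0.        ,   0.        ,   1.        ]]), 'position': array([0.41316857, 0.08611587, 0.96380764]), 'rotation': array([[ 0.00365233, -0.98634509,  0.16465121],
       [-0.99978572, -0.00695667, -0.01949657],
       [ 0.02037577, -0.16454472, -0.98615915]])}
```

View pics/scene0.png

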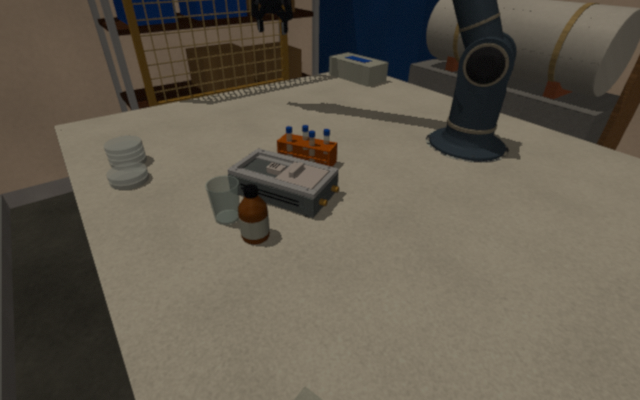

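View pics/top0.png

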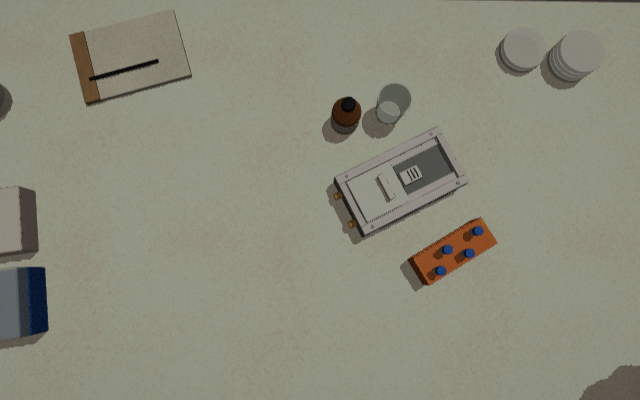

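The top view shows the box centred near (400,181). The cover with its rib (386,187) is on the left, the tab is at (411,175), and +x points right and slightly up. The bottle (345,115) and beaker (392,103) are behind the box and the rack (452,252) is in front. I'll zoom in for corners.

```bash
cat > h.py <<'E'
import numpy as np,cv2
def ray(cp,uv,z):
    K,R,t=cp["K"],cp["rotation"],cp["position"]
    d=R@np.linalg.solve(K,np.array([uv[0],uv[1],1.]))
    return t+d*(z-t[2])/d[2]
def proj(cp,P):
    c=cp["rotation"].T@(np.asarray(P)-cp["position"]);q=cp["K"]@c;return q[:2]/q[2]
E
python3 - <<'E'
import cv2,numpy as np
p=np.load("top0.npz")["p"][:,:,::-1]
c=p[115:250,320:480];cv2.imwrite("pics/z1.png",cv2.resize(c,None,fx=5,fy=4.4 and 5,interpolation=cv2.INTER_CUBIC)[:600])
c=cv2.resize(p[118:238,325:475],None,fx=5,fy=5,interpolation=cv2.INTER_CUBIC);cv2.imwrite("pics/z2.png",c)
E
```

```text
(no output)
```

View pics/z2.png

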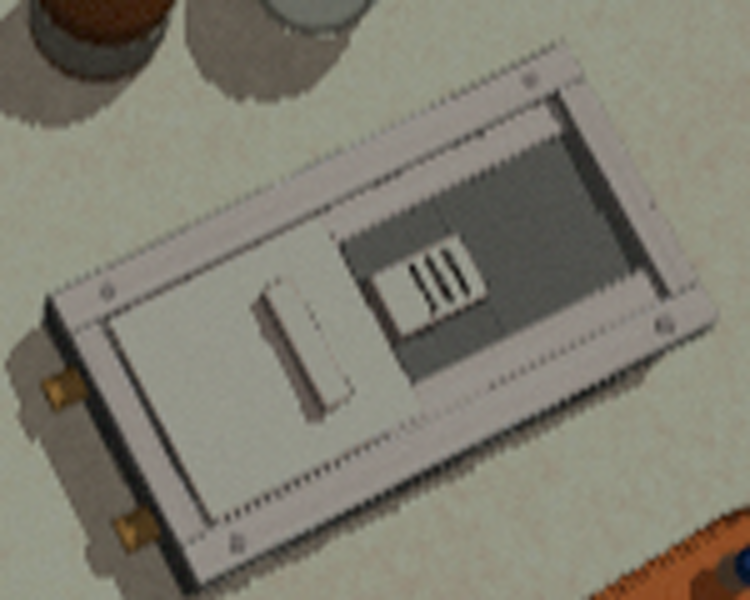

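Run:
```python
from rig import camera_params
from h import *
cp=camera_params("top")
f=lambda x,y:np.array([(x+.5)/5-.5+325,(y+.5)/5-.5+118])
P={k:ray(cp,f(*v),z) for k,v,z in [("s1",(108,291),.064),("s2",(530,79),.064),("s3",(665,325),.064),("s4",(237,544),.064),("TL",(48,298),.064),("TR",(565,42),.064),("BR",(716,318),.064),("BL",(195,590),.064),
 ("rib",(310,343),.078),("tab",(431,286),.065)]}
for k in P:print(k,P[k].round(4))
d=np.load("top0.npz")["d"]
K,R,t=cp["K"],cp["rotation"],cp["position"]
v,u=np.mgrid[:400,:640];X=np.stack([(u-K[0,2])/K[0,0]*d,(v-K[1,2])/K[1,1]*d,d],-1)@R.T+t
m=(X[...,2]>.058)&(X[...,2]<.09)&(d>0);m[:, :328]=0;m[:,475:]=0;m[:118]=0;m[238:]=0
n,l,s,c=cv2.connectedComponentsWithStats(m.astype(np.uint8));i=1+np.argmax(s[1:,4]);
pts=X[l==i][:,:2];q=(pts*1000).astype(np.float32)
print(s[i],cv2.minAreaRect(q));rb=(l==i)&(X[...,2]>.072);print("rib",X[rb].mean(0),cv2.minAreaRect((X[rb][:,:2]*1000).astype(np.float32)))
tr=cv2.minAreaRect(q);print("median rim z",np.median(X[l==i][:,2]))
sc=np.array([P[k][:2] for k in("s1","s2","s3","s4")]);c0=sc.mean(0);e=(sc[1]+sc[2]-sc[0]-sc[3]);e/=np.linalg.norm(e)
co=np.array([P[k][:2] for k in("TL","TR","BR","BL")]);e2=(co[1]+co[2]-co[0]-co[3]);print("lens",[np.linalg.norm(co[i]-co[(i+1)%4]).round(4) for i in range(4)],co.mean(0),np.degrees(np.arctan2(e2[1],e2[0])))
print("c",c0,np.degrees(np.arctan2(e[1],e[0])))
y=np.array([-e[1],e[0]])
for k in("rib","tab"):print(k,(P[k][:2]-c0)@e,(P[k][:2]-c0)@y)
# bystanders height>0.03
print("obstacle max", [ (nm,X[a:b,c_:d_].reshape(-1,3)[(X[a:b,c_:d_,2].ravel()>.03)].min(0),X[a:b,c_:d_].reshape(-1,3)[(X[a:b,c_:d_,2].ravel()>.03)].max(0)) for nm,a,b,c_,d_ in [("bot",90,140,325,365),("bk",80,130,370,415),("rack",222,290,405,500)]])
```

```text
s1 [0.5831 0.0189 0.064 ]
s2 [ 0.6657 -0.141   0.064 ]
s3 [ 0.5718 -0.1882  0.064 ]
s4 [ 0.4896 -0.0278  0.064 ]
TL [0.5803 0.0411 0.064 ]
TR [ 0.6802 -0.1548  0.064 ]
BR [ 0.5746 -0.2074  0.064 ]
BL [ 0.4727 -0.0122  0.064 ]
rib [ 0.5617 -0.0536  0.078 ]
tab [ 0.5857 -0.1012  0.065 ]
[ 335  127  134  108 4883] ((577.5443725585938, -84.84547424316406), (120.24201202392578, 221.29173278808594), 26.988407135009766)
rib [ 0.56107331 -0.05251577  0.07716268] ((561.5811767578125, -52.687294006347656), (49.200748443603516, 12.229423522949219), 26.866056442260742)
median rim z 0.06334029004399933
lens [np.float64(0.2199), np.float64(0.1181), np.float64(0.2202), np.float64(0.12)] [ 0.57695646 -0.0833375 ] -62.71081348198216
c [ 0.57751897 -0.08453955] -62.775859764460364
rib -0.034696217567896474 8.581511185310191e-05
tab 0.018514380096067127 -0.00034815095104068775
obstacle max [('bot', array([ 0.41316857, -0.00933046,  0.03007327]), array([0.7312578 , 0.08611587, 0.96380764])), ('bk', array([ 0.41316857, -0.1033223 ,  0.03002873]), array([0.75803155, 0.08611587, 0.96380764])), ('rack', array([ 0.38408123, -0.25889025,  0.03002611]), array([0.50181468, 0.08611587, 0.96380764]))]
```

Box centre is (0.5775, −0.0845) with yaw −62.8°. The rib and tab are where expected (x −0.035 and +0.0185). Next: close the fingers, move above the tab with the jaws along box y, and press.

```bash
cat >> h.py <<'E'
C=np.array([.5775,-.0845]);A=np.radians(-62.78);E=np.array([np.cos(A),np.sin(A)]);Y=np.array([-E[1],E[0]])
def W(x,y,ztip):  # box xy, fingertip height -> TCP
    p=C+x*E+y*Y;return np.array([p[0],p[1],ztip+.025])
def ori(s):
    X=np.array([0,0,-1.]);Z=np.array([*(s*Y),0]);return np.column_stack([X,np.cross(Z,X),Z])
E
python3 - <<'E'
from rig import *
from h import *
for s in(1,-1):print(s,inverse_kinematics(W(.019,0,.12),ori(s)))
s=min((1,-1),key=lambda s:abs(inverse_kinematics(W(.019,0,.12),ori(s))[6]))
print(s);R=ori(s)
command_gripper(0.0,40)
movep(W(.019,0,.15),R)
move_l(W(.019,0,.075),feed=.08)
b=sense();print(b['time_s'],b['position'],b['wrist_force'],b['finger_gap'])
hit=move_l(W(.019,0,.056),feed=.02,until_force=20)
a=sense();print(hit,a['position'],a['wrist_force'],a['time_s'])
p,d=camera("scene");cv2.imwrite("pics/s1.png",cv2.resize(p[120:230,200:360,::-1],None,fx=5,fy=5,interpolation=cv2.INTER_CUBIC))
E
```

```text
1 [ 0.55834662  0.53512826 -0.62094233  1.8117884   0.38301891  0.91716331
  0.24153793]
-1 [ 0.07894365  0.45528235  0.0282538   1.8409703  -0.01660001  0.84556602
 -2.5511818 ]
1
4.0833 [ 0.5866719  -0.10133636  0.1005467 ] [ 0.44282726 -0.5054924  -0.31411854] -0.00012120745426158894
False [ 0.58623455 -0.10141894  0.08087926] [ 0.13532927 -0.66038387  0.09511326] 5.1833
```

View pics/s1.png

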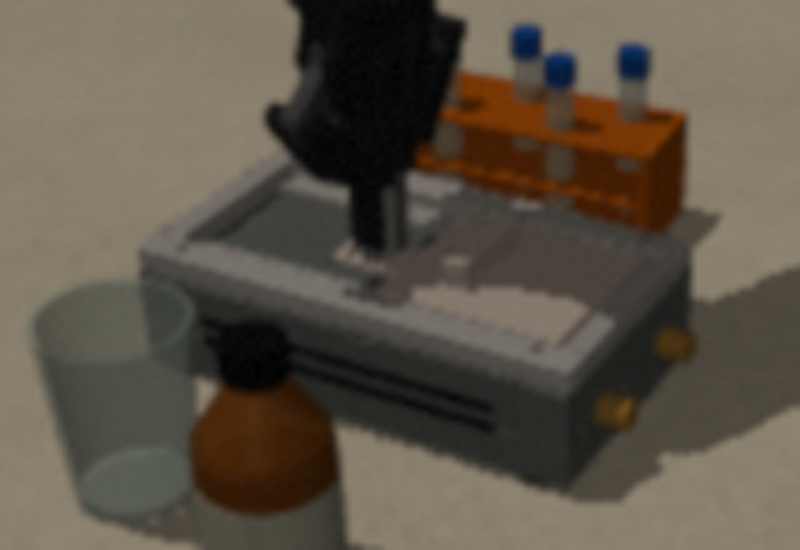

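The fingertips are on the tab (zoom ~(370,255)), clear of the rib, guides and rack. I'll keep pressing until it bottoms out.

Run:
```python
from rig import *
from h import *
for z in (.054,.052,.050,.048):
    hit=move_l(W(.019,0,z),feed=.015,until_force=18)
    a=sense();print(hit,a['position'],a['wrist_force'],a['time_s'])
    if hit or a['wrist_force'][2]>15:break
```

```text
False [ 0.58616496 -0.10137522  0.07910719] [-0.11454024 -1.35609843  2.98522794] 5.5167
True [ 0.58623596 -0.10132327  0.07911356] [-0.60650394  0.19998179  4.53610451] 5.725
```

Run:
```python
from rig import *
from h import *
hit=move_l(W(.019,0,.050),feed=.02,until_force=35)
a=sense();print(hit,a['position'],a['wrist_force'],a['time_s'])
R=ori(1)
move_l(W(.019,0,.115),feed=.12)
move_l(W(-.066,0,.115),feed=.15)
p,d=camera("top");cv2.imwrite("pics/t2.png",cv2.resize(p[118:238,325:475,::-1],None,fx=5,fy=5,interpolation=cv2.INTER_CUBIC))
p,d=camera("scene");cv2.imwrite("pics/s2.png",cv2.resize(p[120:230,200:360,::-1],None,fx=5,fy=5,interpolation=cv2.INTER_CUBIC))
a=sense();print(a['position'],a['wrist_force'],a['time_s'])
```

```text
True [ 0.58638821 -0.10123823  0.07908222] [-0.73556001 -0.1518047   7.00190381] 5.9583
[ 0.54782587 -0.02721914  0.13981014] [-0.22359978  0.8742909  -0.13997575] 7.4417
```

View pics/t2.png

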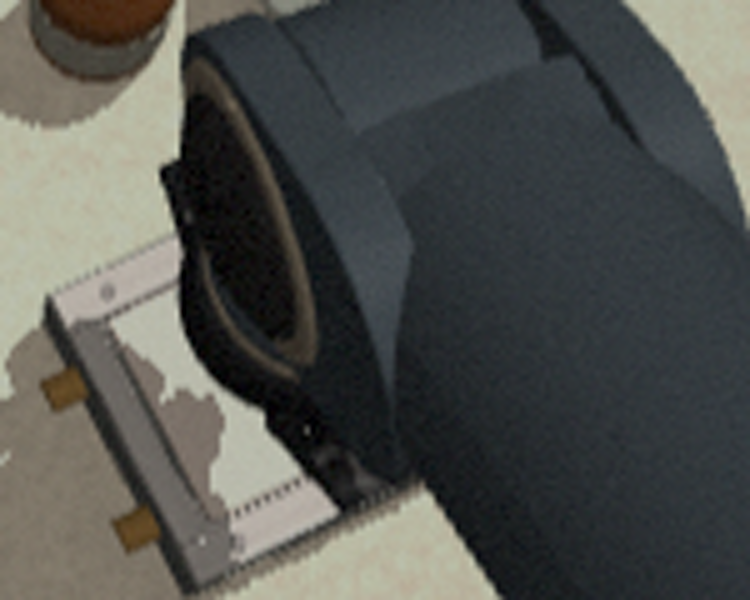

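View pics/s2.png

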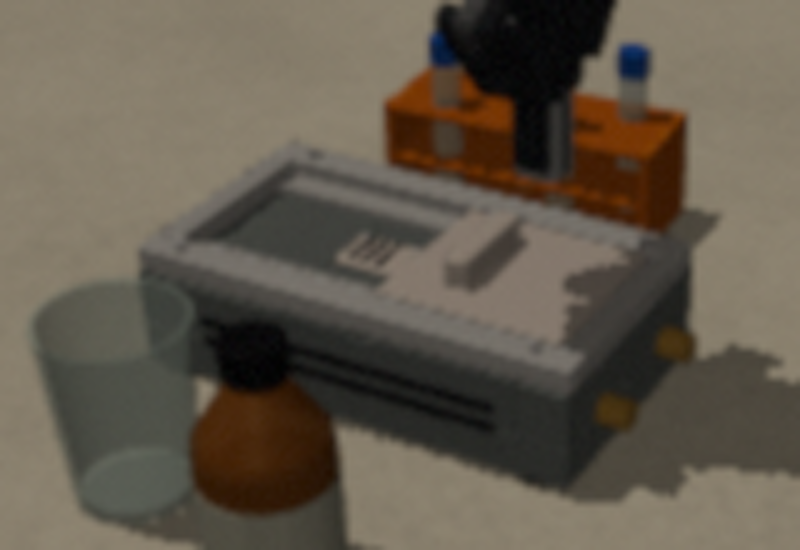

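In the scene view the tab (370,250) is now nearly flush with the deck. The cover is still seated and the fingertips are behind the rib. Now the push.

Run:
```python
from rig import *
from h import *
def st(t):
    a=sense();q=a['position'][:2]-C;print(t,(q@E).round(4),(q@Y).round(4),a['position'][2].round(4),(a['wrist_force'][:2]@E).round(2),a['wrist_force'][2].round(2),a['time_s'])
move_l(W(-.066,0,.0685),feed=.08);st(0)
for x in(-.045,-.02,.01,.040):
    h=move_l(W(x,0,.0685),feed=.04,until_force=12);st(h)
    if h:break
p,d=camera("scene");cv2.imwrite("pics/s3.png",cv2.resize(p[120:230,200:360,::-1],None,fx=5,fy=5,interpolation=cv2.INTER_CUBIC))
```

```text
0 -0.0661 0.0003 0.0935 -0.8 1.29 8.175
False -0.0445 -0.0002 0.0934 -0.56 -0.33 8.85
False -0.0197 -0.0 0.0936 0.46 0.19 9.625
False 0.0106 -0.0003 0.0933 0.17 0.05 10.525
False 0.0402 0.0001 0.0936 0.84 0.21 11.425
```

View pics/s3.png

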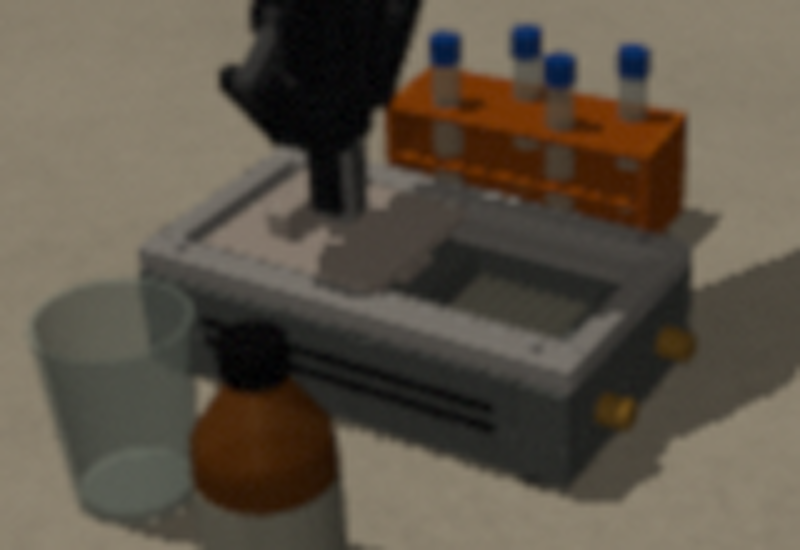

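The cover slid along and the filter opening (540,290) is exposed. I'll back off, lift, clear the top camera's view and measure.

Run:
```python
from rig import *
from h import *
move_l(W(.028,0,.0685),feed=.08)
move_l(W(.028,0,.19),feed=.15)
movep(np.array([.42,-.42,.26]),ori(1))
p,d=camera("top");cv2.imwrite("pics/t4.png",cv2.resize(p[118:238,325:475,::-1],None,fx=5,fy=5,interpolation=cv2.INTER_CUBIC))
cv2.imwrite("pics/t4f.png",p[:,:,::-1]);np.savez("t4.npz",p=p,d=d)
p2,_=camera("scene");cv2.imwrite("pics/s4.png",cv2.resize(p2[120:230,200:360,::-1],None,fx=5,fy=5,interpolation=cv2.INTER_CUBIC))
cp=camera_params("top");K,R,t=cp["K"],cp["rotation"],cp["position"]
v,u=np.mgrid[:400,:640];X=np.stack([(u-K[0,2])/K[0,0]*d,(v-K[1,2])/K[1,1]*d,d],-1)@R.T+t
q=(X[...,:2]-C);bx,by=q@E,q@Y
m=(abs(bx)<.1)&(abs(by)<.03)&(X[...,2]>.0725)&(X[...,2]<.09)&(d>0)
print("rib",bx[m].mean(),by[m].mean(),m.sum(),X[m][:,2].mean(),bx[m].min(),bx[m].max())
m=(abs(bx)<.095)&(abs(by)<.025)&(X[...,2]>.060)&(X[...,2]<.07)&(d>0)
print("cover x",bx[m].min(),bx[m].max(),"z near edges",X[m&(bx<.01)][:,2].mean(),X[m&(bx>.06)][:,2].mean())
a=sense();print(a['time_s'],a['wrist_force'])
d0=np.load("top0.npz")["p"].astype(int)
df=abs(p.astype(int)-d0).max(2);print("bot/beaker diff",df[80:140,330:415].mean(),"rack",df[220:285,410:500].mean())
```

```text
rib 0.0563505720491606 4.814330877327904e-06 180 0.0769123572151099 0.049715875821177986 0.06292553548645063
cover x -0.003630430794853755 0.08736640320167355 z near edges 0.06317031383078864 0.06327813982072987
14.175 [0.13699764 0.26284379 0.38471315]
bot/beaker diff 3.208235294117647 rack 3.1622222222222223
```

View pics/t4.png

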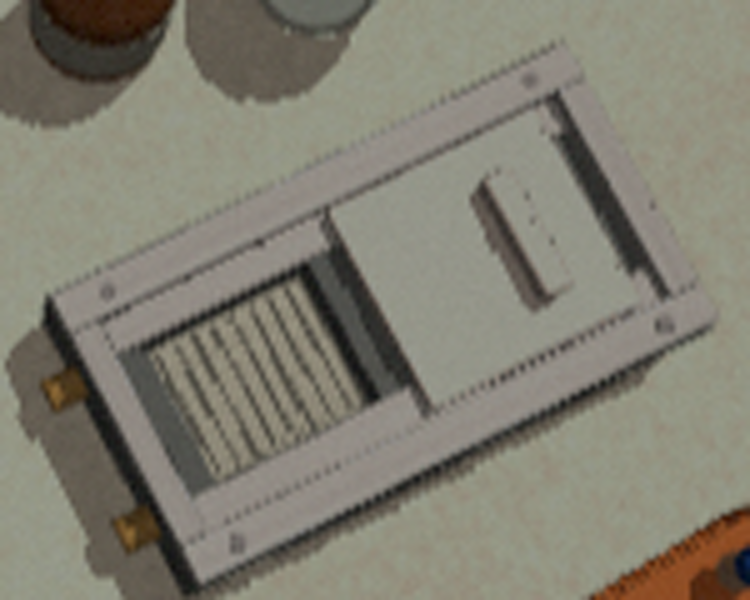

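View pics/s4.png

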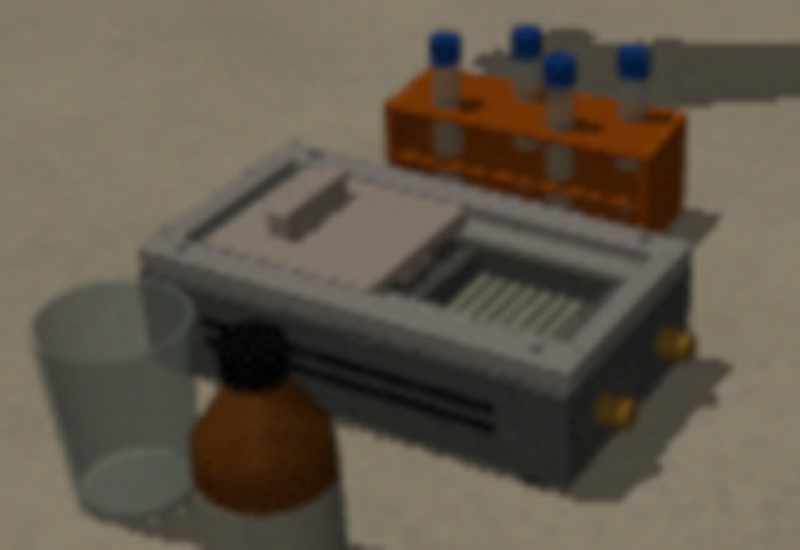

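View pics/t4f.png

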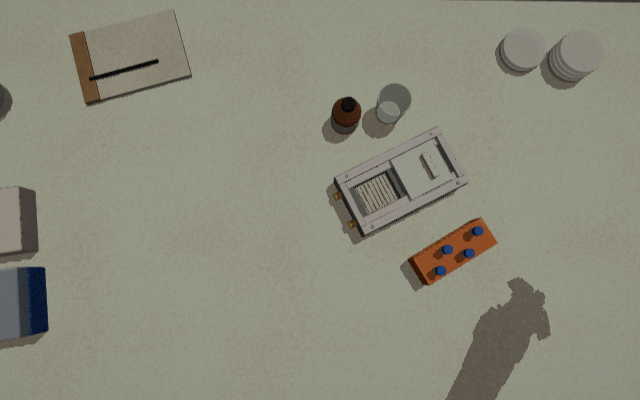

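The pleated filter is fully visible (zoom ~(260,370)). The cover lies flat at x ≈ +41 mm, and the bottle, beaker and rack haven't moved. Handing in.

```bash
python3 -c "
from rig import *
print(finish_job())"
```

```text
the job is handed in; nothing more can be done
None
```

The filter box is open and the job is handed in. I pressed the snap tab down until it bottomed, then pushed the cover by its rib along the guides, lifted clear and moved away. The last reading before hand-in was 14.2 s, against the 38 s limit.

- **Tab:** the fingertips stopped 54 mm above the bench, the fully-in height. The scene view afterwards showed the tab near flush with the deck. It is now under the cover, so I couldn't look at it again at the end, but the cover slid over it freely.
- **Cover:** its origin is at about x = +41 mm of the filter box, past the +30 mm needed and short of the end stop at +52 mm. It lies flat, with its top within 0.1 mm in height between its two ends, and the rib is centred between the guides.
- **Opening:** the top view shows the whole pleated filter.
- **Bystanders:** before-and-after top views of the bottle, beaker and rack differ only by image noise.
- **Force readings:** the wrist force was noisy. The tab's roughly 3 N showed only partly, and the pushing force on the cover was not clearly visible. I therefore relied on position and the camera views.

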